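# Find the heavier milling jar and present it to the reader

## Robot

A 7-joint arm with a two-finger parallel gripper is mounted at the origin on the work surface. World frame = base frame: x ahead of the robot, y to its left, z up, the work surface at z = 0. Lengths are in mm, angles in rad, forces in N, time in s.
With the tool pointing down it reaches from about 400 to 850 mm from the base axis. Payload 4.5 kg.
Tool frame: the origin (TCP) lies midway between the tips of the shut fingers; the grasp point (between the pads) lies 19 mm behind it; z points along the fingers, y is the direction in which the jaws open and shut (so a half turn about z gives the same grasp; the last joint's range is limited). The gripper opens to 88 mm and grips with 3 to 60 N. Pads are 18 mm wide; open, the fingers measure 123 mm over their backs; the gripper's body (75 mm by 187 mm) begins 45 mm behind the grasp point.
Start: joints at [1.324, 0.689, -0.195, 1.565, 0.157, 0.902, -0.215], TCP at [173.231, -600.537, 238.743] pointing down, gripper open.
Joint ranges: [-3.01, 3.01], [-0.46, 2.08], [-1.47, 1.51], [0.13, 2.56], [-1, 4.14], [0.04, 2.09], [-2.66, 2.66]. Speed limits (rad/s): [2.57, 2.57, 3.14, 3.14, 3.14, 3.14, 3.14].

## Interface

Orientations are given as a rotation vector (axis times angle).
In Python, from rig import robot gives the robot as it stands.
- The arm moves only by the tool arm_command, never from a script. Its argument "increments" is a list that holds one entry, the list of rows, each a list of 6 numbers: the shift along the tool's x, y, z in m, then the turn, a rotation vector about the tool's x, y, z in degrees. In form: [[[dx, dy, dz, ax, ay, az], ...]]. A call has 1 to 12 rows; each row shifts and turns the commanded pose from where the row before left it, along the tool's axes as they then stand; what a row does not reach is not made up. A row lasts 1/12 s, in which the tool goes at most 41.7 mm and 7.16 degrees, less where a joint would pass 70% of its speed; a pose out of reach is approached as far as the arm can. A call is refused whole if a number of a shift passes 0.0417 or a number of a turn 7.16, either way. A call with a gripper value outside its range is refused whole. "hand" is the closure, from 0 (fully open) to 1 (shut), set as the call begins (left out, the last holds). The fingers move at their own pace and stop on an object; the grip force is fixed at half the most. Time passes only in rows, so rows that do not move let the fingers close. It gives the time, the measured TCP pose, the force and the opening at its end, in the units of the state.
- robot.read_state(): the state, without advancing time (a new reading comes with each control period).
- robot.grab_frame(name): name is "scene" or "top" or "wrist"; returns (picture, depth): 480x640x3 uint8, red, green, blue; 480x640 float32, mm along the optical axis (not along the pixel's ray), 0 where there is no reading.
- robot.camera_params(name): a dict with "fx", "fy", "cx", "cy" (pixels), "R" (3x3) and "t" (3): a world point X has camera coordinates R X + t. Camera axes: x right, y down, z forward; pixel columns grow to the right and rows downward; lengths in mm; the calibration is good to about 2 mm. A picture is of the moment at which its call begins: read the wrist's pose just before it. camera_params takes no time and is no camera call; for the wrist camera it gives the pose at the moment of the call.
- robot.hand_in(): hands the job in, once; it reports no verdict.
The state is a dict: "t": time; "joint_pos": joint angles; "qd": joint speeds; "joint_torque": joint torques, N m; "tool_pos": TCP position; "ee_rot": TCP orientation; "contact_force": force on the tool from outside, world axes, zero at the start; "moment": the same for the moment, N m; "opening": finger opening in mm.
Only numpy, scipy, OpenCV 4.12 (cv2) and the standard library are available. Lean on these libraries where they do the work, as an engineer would, in place of code of your own. Each camera call takes 0.05 s, during which the arm holds its last target.

## Task

Two identical-looking closed milling jars stand on the bench; one holds a steel impactor, the other a plastic one, so lift each in turn and feel which is heavier. Stand the lighter jar upright in the steel tray and let it go, then hold the heavier jar upright a few centimetres above the middle of the reader's window without touching the reader, and finish while still holding it there. Keep the jars upright and leave everything else on the bench where it is.

Things in the scene. Friction and masses are not known exactly. Their poses are not given: they have to be found in the camera images.
- jar_a: closed milling jar: aluminium can 50 mm in diameter, 62 mm high, with a ribbed grey cap 49 mm across on top (total height 76 mm); upright; looks just like the other jar. 0.15 to 0.55 kg with the hidden impactor, which has a few mm of play; the jars differ by over 0.12 kg. Grasp across the can from above, any yaw; 15 to 30 N of grip carries it. Origin: centre of the underside, z up along the can
- jar_b: closed milling jar: aluminium can 50 mm in diameter, 62 mm high, with a ribbed grey cap 49 mm across on top (total height 76 mm); upright; looks just like the other jar. 0.15 to 0.55 kg with the hidden impactor, which has a few mm of play; the jars differ by over 0.12 kg. Grasp across the can from above, any yaw; 15 to 30 N of grip carries it. Origin: centre of the underside, z up along the can
- tray: plain steel tray fixed to the bench, empty at the start, 140 mm (its x) by 240 mm (its y), wall 4 mm, rim 16 mm above the bench, inner floor 4 mm above the bench; room for both jars side by side along its y (for example 55 mm either side of the middle). Origin: centre of its underside
- reader: code reader fixed to the bench: white box 130 x 130 mm, 60 mm high, with a black top and an 80 mm square glass window in the middle of the top. Origin: centre of its underside
- window (a point): centre of the reader's glass window, on its top face 60 mm above the bench; z up
- stopper: bystander: small tan rubber stopper, 28 mm across, 26 mm high, standing between the two jars. Origin: centre of its underside
- beaker: bystander: glass beaker, 68 mm across, 85 mm high. Origin: centre of its underside
- tube_rack: bystander: blue rack of small tubes, 80 mm (x) by 180 mm (y), 58 mm high. Origin: centre of its underside
- pipette: bystander: grey and white hand pipette lying along its y axis, 220 mm long (from -120 to +100 mm), 30 mm wide, 27 mm high, between the jars and the reader. Origin: on the bench under its middle
- reagent: bystander: amber bottle, 68 mm across, 140 mm high. Origin: centre of its underside
- tip_box: bystander: white box with clear lid, 86 mm (x) by 121 mm (y), 83 mm high. Origin: centre of its underside
- dishes: bystander: stack of three flat dishes, 90 mm across, 42 mm high. Origin: centre of its underside
There are look-alikes about, which are no part of the job. What is shaped like the jar_a but blue or green is not meant. What is shaped like the reader but turquoise is not meant.

How it is judged (in metres and radians):
On the way, in this order (a step that is already met when the one before it is completed fails the run):
1. one of the jars is lifted clear of the bench (((height (world z) of jar_a above 0.02 m and contact force between jar_a and the fingers above 1 N) or (height (world z) of jar_b above 0.02 m and contact force between jar_b and the fingers above 1 N))), for 0.2 s.
2. a jar stands upright in the tray, let go (((x of jar_a in the frame of tray between -0.06 and 0.06 m and y of jar_a in the frame of tray between -0.11 and 0.11 m and z of jar_a in the frame of tray below 0.01 m and angle between jar_a's own z axis and vertical below 0.1 rad and contact force between jar_a and the fingers below 0.1 N and linear speed of jar_a below 0.03 m/s) or (x of jar_b in the frame of tray between -0.06 and 0.06 m and y of jar_b in the frame of tray between -0.11 and 0.11 m and z of jar_b in the frame of tray below 0.01 m and angle between jar_b's own z axis and vertical below 0.1 rad and contact force between jar_b and the fingers below 0.1 N and linear speed of jar_b below 0.03 m/s))), for 0.2 s.
3. while one jar stands in the tray, the other is lifted (((height (world z) of jar_a above 0.02 m and contact force between jar_a and the fingers above 1 N and x of jar_b in the frame of tray between -0.06 and 0.06 m and y of jar_b in the frame of tray between -0.11 and 0.11 m and z of jar_b in the frame of tray below 0.01 m and angle between jar_b's own z axis and vertical below 0.1 rad and contact force between jar_b and the fingers below 0.1 N and linear speed of jar_b below 0.03 m/s) or (height (world z) of jar_b above 0.02 m and contact force between jar_b and the fingers above 1 N and x of jar_a in the frame of tray between -0.06 and 0.06 m and y of jar_a in the frame of tray between -0.11 and 0.11 m and z of jar_a in the frame of tray below 0.01 m and angle between jar_a's own z axis and vertical below 0.1 rad and contact force between jar_a and the fingers below 0.1 N and linear speed of jar_a below 0.03 m/s))), for 0.2 s.
At the end, for the whole second after the job is handed in: The lighter jar (tray carries under 2.75 N) stands in the tray within 0.1 rad of upright, let go; the heavier is held still by the fingers, within 0.2 rad of upright, underside 10 to 150 mm above the window, within 35 mm of its centre, touching neither reader nor jar (((x of jar_b in the frame of tray between -0.06 and 0.06 m and y of jar_b in the frame of tray between -0.11 and 0.11 m and z of jar_b in the frame of tray below 0.01 m and angle between jar_b's own z axis and vertical below 0.1 rad and contact force between jar_b and the fingers below 0.1 N and linear speed of jar_b below 0.03 m/s and contact force between jar_b and tray between 1 and 2.75 N and horizontal distance between jar_a and window below 0.035 m and z of jar_a in the frame of window between 0.01 and 0.15 m and angle between jar_a's own z axis and vertical below 0.2 rad and linear speed of jar_a below 0.04 m/s and contact force between jar_a and the fingers above 1 N and contact force between jar_a and reader below 0.05 N and contact force between jar_a and jar_b below 0.05 N) or (x of jar_a in the frame of tray between -0.06 and 0.06 m and y of jar_a in the frame of tray between -0.11 and 0.11 m and z of jar_a in the frame of tray below 0.01 m and angle between jar_a's own z axis and vertical below 0.1 rad and contact force between jar_a and the fingers below 0.1 N and linear speed of jar_a below 0.03 m/s and contact force between jar_a and tray between 1 and 2.75 N and horizontal distance between jar_b and window below 0.035 m and z of jar_b in the frame of window between 0.01 and 0.15 m and angle between jar_b's own z axis and vertical below 0.2 rad and linear speed of jar_b below 0.04 m/s and contact force between jar_b and the fingers above 1 N and contact force between jar_b and reader below 0.05 N and contact force between jar_b and jar_a below 0.05 N))); the arm keeps its last pose, push and grip.
It fails at once if a jar is tipped over (more than 0.7 rad) (angle between any of jar_a, jar_b's own z axis and vertical above 0.7 rad).
It fails at once if a bystander is moved by more than 40 mm (distance of any of stopper, beaker, tube_rack, pipette, reagent, tip_box, dishes from where it was at the start of the episode above 0.04 m).
It also fails if it takes over 72 s, if anything falls off the work surface, if the arm or the gripper's body presses on something with over 40 N, if the wrist force passes 120 N, or if a joint passes its speed limit or range.

## Working session

There is one attempt and no reset: what is moved stays moved. The work goes in short steps, Python scripts to look and compute and a tool call to move; the robot and the scene stay as the last step left them, time stands still between calls to the robot, and variables do not carry over. Pictures are saved under pics/ and viewed, and the job is handed in when it is done.

Besides the shell and the picture viewer there is one more tool, called after "Call:" in YAML: its name, and indented under it one key for each argument. arm_command: Moves the arm, as the interface text tells. Its arguments: {"type":"object","properties":{"increments":{"type":"array"},"hand":{"type":"number"}},"required":["increments"]}

```bash
ls; mkdir -p pics; python3 - <<'E'
from rig import robot
import cv2
print(robot.read_state())
for n in ["scene","top"]:
    p,d=robot.grab_frame(n); cv2.imwrite(f"pics/{n}0.png",p[:,:,::-1])
    import numpy as np; np.save(f"pics/{n}0.npy",d)
    c=robot.camera_params(n); print(n,c)
E
```

```text
pics
{'t': 0.0, 'joint_pos': array([ 1.3237766 ,  0.68997956, -0.19450531,  1.56630225,  0.15732216,
        0.90251487, -0.21508436]), 'qd': array([-3.88677574e-04,  1.01798965e-03, -8.59954769e-05,  6.82918098e-04,
        7.79896750e-04, -8.42711521e-04,  2.50194358e-03]), 'joint_torque': array([-1.90062792e-04, -5.27554572e+01, -1.26685593e+00, -1.53426629e+01,
       -5.26267604e-02,  6.61178885e-03,  1.66918467e-04]), 'tool_pos': array([ 172.98616672, -599.94319036,  237.92371938]), 'ee_rot': array([-3.10890563e+00, -4.39574137e-01,  6.37601813e-04]), 'contact_force': array([ 0.80735009,  0.07225426, -0.10008328]), 'moment': array([0.0150514 , 0.00626498, 0.00517796]), 'opening': 87.66166435425008}
scene {'fx': 433.8885006284483, 'fy': 433.8885006284483, 'cx': 318.7491375832917, 'cy': 237.1822787263361, 'R': array([[-0.81152711,  0.58422713, -0.01011982],
       [ 0.43900261,  0.59818877, -0.67040802],
       [-0.38561699, -0.5484969 , -0.74192364]]), 't': array([ 397.76876655, -189.55618373, 1363.96393386])}
top {'fx': 459.1609053076349, 'fy': 459.1609053076349, 'cx': 318.4188598898771, 'cy': 245.29014169593327, 'R': array([[ 0.01507107, -0.9998845 , -0.00196317],
       [-0.99116648, -0.01468087, -0.1318085 ],
       [ 0.13176445,  0.00393232, -0.99127325]]), 't': array([   5.74672177,  546.30103703, 1125.44390829])}
```

View pics/scene0.png

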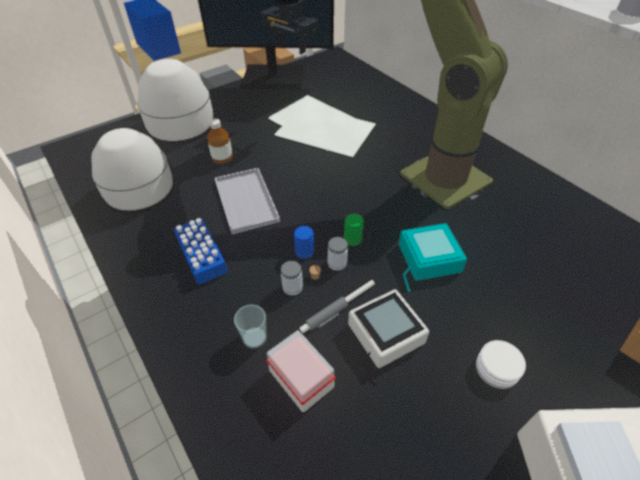

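View pics/top0.png

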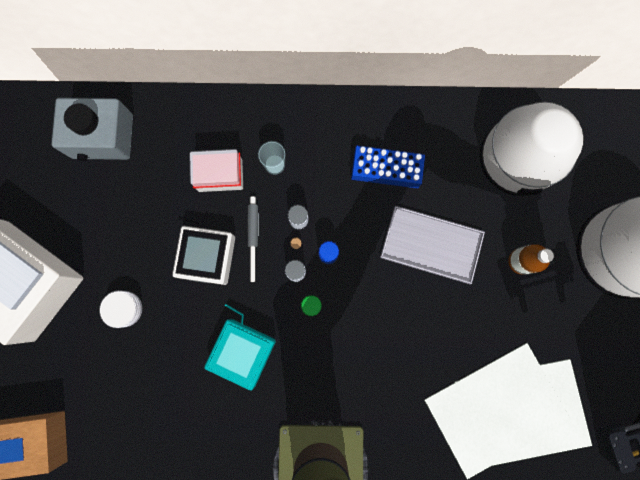

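```bash
cat > h.py <<'E'
import numpy as np, cv2
from rig import robot
def ray(c,u,v,z):
    d=np.array([(u-c["cx"])/c["fx"],(v-c["cy"])/c["fy"],1.0]); R=np.array(c["R"]);t=np.array(c["t"])
    o=-R.T@t; w=R.T@d; return o+w*(z-o[2])/w[2]
def proj(c,X):
    p=np.array(c["R"])@np.array(X)+np.array(c["t"]); return np.array([c["fx"]*p[0]/p[2]+c["cx"],c["fy"]*p[1]/p[2]+c["cy"]])
def cloud(c,d):
    v,u=np.mgrid[:480,:640]; P=np.stack([(u-c["cx"])/c["fx"]*d,(v-c["cy"])/c["fy"]*d,d],-1)
    return (P-np.array(c["t"]))@np.array(c["R"])
E
python3 - <<'E'
from h import *
c=robot.camera_params("top"); d=np.load("pics/top0.npy"); W=cloud(c,d)
im=cv2.imread("pics/top0.png")
for n,(u,v,h) in dict(far=(298,215,76),near=(295,269,76),stop=(296,242,26),blue=(329,251,76),green=(311,305,76),win=(205,255,60),tray=(433,245,4),pip=(253,235,20),turq=(240,355,60),beaker=(271,157,85)).items():
    print(n,W[v,u].round(),ray(c,u,v,h).round())
Z=W[:,:,2]; X=W[:,:,0];Y=W[:,:,1]
m=((d>0)&(Z>12)&(Z<120)).astype(np.uint8)
n,l,s,ce=cv2.connectedComponentsWithStats(m)
for i in range(1,n):
    if s[i,4]>60:
        q=l==i; top=np.percentile(Z[q],95); k=q&(Z>top-5)
        r=cv2.minAreaRect(np.stack([X[k],Y[k]],-1).astype(np.float32))
        print(s[i],ce[i].round(),"top",top.round(),"rect",np.round(r[0]),np.round(r[1]),round(r[2]), "mean",X[k].mean().round(),Y[k].mean().round())
big=cv2.resize(im[190:330,160:500],None,fx=2.3,fy=2.3,interpolation=cv2.INTER_CUBIC); cv2.imwrite("pics/crop0.png",big)
E
```

```text
far [615.  65.  78.] [615.  65.  76.]
near [482.  70.  73.] [482.  70.  76.]
stop [555.  71.  28.] [555.  71.  26.]
blue [527. -12.  75.] [527. -12.  76.]
green [396.  29.  74.] [396.  29.  76.]
win [515. 294.  60.] [515. 294.  60.]
tray [ 555. -283.    8.] [ 556. -284.    4.]
pip [572. 182.  26.] [573. 183.  20.]
turq [275. 198.  63.] [274. 198.  60.]
beaker [786. 144.   4.] [759. 135.  85.]
[ 246    0  394    7 1520] [487.   2.] top 33.0 rect [1230. -538.] [  8. 629.] 0 mean 1231.0 -654.0
[  52   98   81   63 3770] [ 94. 130.] top 104.0 rect [836. 599.] [158. 128.] 89 mean 832.0 593.0
[ 481  105   95   90 2163] [511. 165.] top 117.0 rect [ 773. -492.] [193. 126.] 42 mean 758.0 -469.0
[258 142  27  32 518] [272. 156.] top 86.0 rect [767. 134.] [66. 65.] 45 mean 767.0 135.0
[ 352  146   73   42 2334] [388. 166.] top 59.0 rect [ 758. -163.] [156.  67.] 83 mean 758.0 -165.0
[ 190  150   53   41 2001] [216. 170.] top 86.0 rect [735. 278.] [ 83. 117.] 3 mean 735.0 278.0
[248 197  10  85 626] [252. 234.] top 27.0 rect [574. 185.] [184.  21.] 2 mean 598.0 186.0
[ 579  197   61  102 2594] [
[... 769 characters left out ...]
.0 rect [528. -10.] [44. 45.] 54 mean 528.0 -11.0
[510 245  40  29 802] [527. 260.] top 112.0 rect [ 515. -504.] [38. 31.] 13 mean 515.0 -500.0
[285 260  21  22 344] [295. 271.] top 79.0 rect [481.  71.] [45. 45.] 57 mean 480.0 72.0
[ 100  291   41   37 1184] [120. 309.] top 46.0 rect [378. 508.] [87. 87.] 23 mean 379.0 508.0
[301 296  21  20 322] [311. 305.] top 79.0 rect [395.  30.] [44. 44.] 54 mean 394.0 30.0
[ 204  317   71   74 3062] [240. 354.] top 63.0 rect [275. 200.] [125. 126.] 68 mean 274.0 202.0
[   0  412   66   68 3695] [ 31. 445.] top 84.0 rect [ 59. 685.] [122. 111.] 7 mean 58.0 686.0
[ 278  426   85   54 1967] [319. 449.] top 107.0 rect [44.  4.] [ 41. 121.] 3 mean 54.0 2.0
```

View pics/crop0.png

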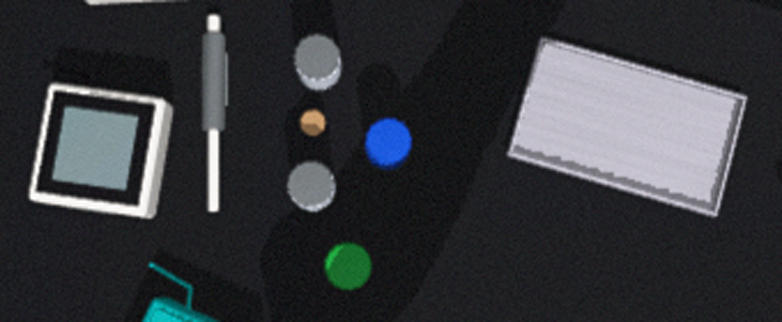

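```bash
cat >> h.py <<'E'
from scipy.spatial.transform import Rotation as Ro
def toolR(s=None):
    s=s or robot.read_state(); return Ro.from_rotvec(s["ee_rot"]).as_matrix()
def plan(target,jaw=None,s=None):
    "shift in tool axes (m) w.r.t. measured pose and turn about tool z (deg)"
    s=s or robot.read_state(); R=toolR(s); d=R.T@(np.array(target)-s["tool_pos"])
    a=np.degrees(np.arctan2(R[1,1],R[0,1])); out=dict(d=(d/1000).round(4),jaw=round(a,1),tiltz=R[:,2].round(4))
    if jaw is not None:
        dz=-((jaw-a+90)%180-90); out["turn_z"]=round(dz,1)
    return out
E
python3 - <<'E'
from h import *
print(plan([481,71,238],75)); print(plan([616,66,238],90))
c=robot.camera_params("top"); im=cv2.imread("pics/top0.png")
f=lambda x,y:(160+(x+.5)/2.3-.5,190+(y+.5)/2.3-.5)
P=[ray(c,*f(*p),16) for p in [(543,38),(746,98),(717,214),(510,155)]]
print(np.round(P),np.mean(P,0)); w=[ray(c,*f(*p),60) for p in [(60,108),(137,112),(128,190),(53,185)]]
print(np.round(w),np.mean(w,0))
# jars: two-view cap masks
for n,pts in dict(top=[(298,216),(295,270)],scene=[(338,246),(291,270)]).items():
    c=robot.camera_params(n); I=cv2.imread(f"pics/{n}0.png"); d=np.load("pics/scene0.npy") if n=="scene" else np.load("pics/top0.npy")
    W=cloud(c,d)
    for u,v in pts:
        sub=W[v-22:v+23,u-16:u+17].reshape(-1,3); k=sub[(sub[:,2]>70)&(sub[:,2]<90)]
        (cx,cy),r=cv2.minEnclosingCircle(k[:,:2].astype(np.float32)); print(n,u,v,len(k),k.mean(0).round(1),round(cx),round(cy),round(r,1))
E
```

```text
{'d': array([ 0.4819, -0.5593,  0.0009]), 'jaw': np.float64(-73.9), 'tiltz': array([-5.0e-04,  1.5e-03, -1.0e+00]), 'turn_z': np.float64(31.1)}
{'d': array([ 0.6102, -0.5171,  0.0008]), 'jaw': np.float64(-73.9), 'tiltz': array([-5.0e-04,  1.5e-03, -1.0e+00]), 'turn_z': np.float64(16.1)}
[[ 654. -186.   16.]
 [ 589. -413.   16.]
 [ 458. -377.   16.]
 [ 521. -148.   16.]] [ 555.58617492 -281.00569923   16.        ]
[[560. 344.  60.]
 [557. 260.  60.]
 [472. 266.  60.]
 [476. 347.  60.]] [516.1887831  304.21434278  60.        ]
top 298 216 281 [617.3  66.7  75.5] 619 66 24.4
top 295 270 297 [480.4  71.1  75.5] 480 71 24.1
scene 338 246 222 [479.   69.8  72.7] 457 61 53.3
scene 291 270 241 [622.   67.8  72.9] 621 67 24.5
```

Call:
arm_command:
  increments:
    - [[0.02, -0.0233, 0, 0, 0, 0], [0.02, -0.0233, 0, 0, 0, 0], [0.02, -0.0233, 0, 0, 0, 0], [0.02, -0.0233, 0, 0, 0, 0], [0.02, -0.0233, 0, 0, 0, 0], [0.02, -0.0233, 0, 0, 0, 0], [0.02, -0.0233, 0, 0, 0, 0], [0.02, -0.0233, 0, 0, 0, 0], [0.02, -0.0233, 0, 0, 0, 0], [0.02, -0.0233, 0, 0, 0, 0], [0.02, -0.0233, 0, 0, 0, 0], [0.02, -0.0233, 0, 0, 0, 0]]
  hand: 0

```text
t: 1.1
tool_pos: [326.5, -263.9, 238.6]
ee_rot: [-3.111, -0.439, 0.0]
contact_force: [0.4, 0.1, 0.4]
opening: 88.1
```

Call:
arm_command:
  increments:
    - [[0.02, -0.0233, 0, 0, 0, 0], [0.02, -0.0233, 0, 0, 0, 0], [0.02, -0.0233, 0, 0, 0, 0], [0.02, -0.0233, 0, 0, 0, 0], [0.02, -0.0233, 0, 0, 0, 0], [0.02, -0.0233, 0, 0, 0, 0], [0.02, -0.0233, 0, 0, 0, 0], [0.02, -0.0233, 0, 0, 0, 0], [0.02, -0.0233, 0, 0, 0, 0], [0.02, -0.0233, 0, 0, 0, 0], [0.02, -0.0233, 0, 0, 0, 0], [0.02, -0.0233, 0, 0, 0, 0]]

```text
t: 2.1
tool_pos: [479.6, 71.3, 238.5]
ee_rot: [3.11, 0.44, -0.001]
contact_force: [-0.7, -0.0, -0.7]
opening: 88.3
```

Call:
arm_command:
  increments:
    - [[0, 0, 0, 0, 0, 6.2], [0, 0, 0, 0, 0, 6.2], [0, 0, 0, 0, 0, 6.2], [0, 0, 0, 0, 0, 6.2], [0, 0, 0, 0, 0, 6.2], [0, 0, 0, 0, 0, 0], [0, 0, 0, 0, 0, 0]]

```text
t: 2.68
tool_pos: [479.2, 69.9, 238.5]
ee_rot: [3.115, -0.403, -0.001]
contact_force: [0.7, 0.4, -0.5]
opening: 88.1
```

```bash
python3 - <<'E'
from h import *
c=robot.camera_params("wrist"); s=robot.read_state(); print(s["tool_pos"],s["contact_force"],s["joint_pos"].round(2),plan([480,71,110],75))
p,d=robot.grab_frame("wrist"); cv2.imwrite("pics/w1.png",p[:,:,::-1]); W=cloud(c,d)
Z=W[:,:,2]; m=((d>0)&(Z>70)&(Z<84)).astype(np.uint8); n,l,st,ce=cv2.connectedComponentsWithStats(m)
for i in range(1,n):
    if st[i,4]>200:
        k=W[l==i]; (x,y),r=cv2.minEnclosingCircle(k[:,:2].astype(np.float32)); print(ce[i].round(),st[i,4],k.mean(0).round(1),round(x),round(y),round(r,1))
E
```

```text
[479.22284477  69.8522117  238.51267615] [ 0.66591412  0.39331571 -0.52606842] [-0.27  0.51  0.05  1.99 -0.04  0.65 -2.03] {'d': array([ 0.0005, -0.0014,  0.1285]), 'jaw': np.float64(-104.7), 'tiltz': array([-5.e-04, -5.e-04, -1.e+00]), 'turn_z': np.float64(0.3)}
[279.  45.] 3477 [619.1  64.3  76. ] 619 65 24.8
[403. 138.] 2789 [529.7 -13.1  76. ] 529 -14 24.7
[320. 217.] 2298 [482.9  68.3  75.9] 482 69 24.6
[387. 293.] 1929 [397.9  27.3  75.8] 396 27 25.1
```

View pics/w1.png

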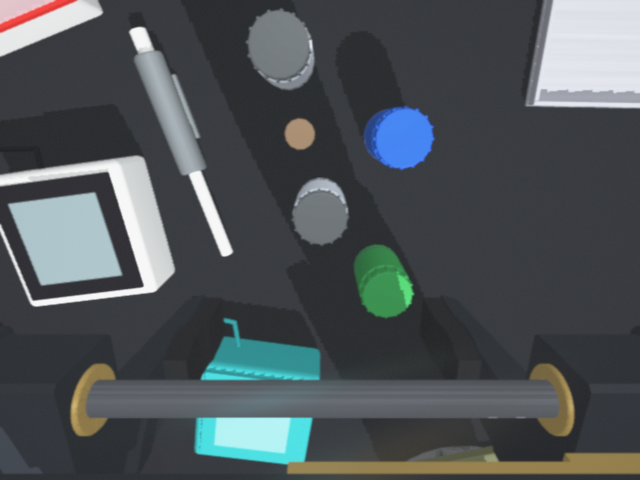

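Call:
arm_command:
  increments:
    - [[0.002, -0.0005, 0.02, 0, 0, 0], [0, 0, 0.02, 0, 0, 0], [0, 0, 0.02, 0, 0, 0], [0, 0, 0.02, 0, 0, 0], [0, 0, 0.02, 0, 0, 0], [0, 0, 0.02, 0, 0, 0], [0, 0, 0.02, 0, 0, 0], [0, 0, 0.02, 0, 0, 0], [0, 0, 0.02, 0, 0, 0], [0, 0, 0.015, 0, 0, 0], [0, 0, 0.01, 0, 0, 0], [0, 0, 0.008, 0, 0, 0]]

```text
t: 3.73
tool_pos: [481.3, 69.8, 24.7]
ee_rot: [-3.115, 0.406, 0.001]
contact_force: [-0.6, -0.2, -0.3]
opening: 88.3
```

```bash
cat >> h.py <<'E'
def feel(n=8,name="top"):
    F=[];T=[]
    for i in range(n):
        s=robot.read_state(); F.append(s["contact_force"]);T.append(s["joint_torque"]); p,d=robot.grab_frame(name)
    print("t",s["t"],"pos",s["tool_pos"].round(1),"F",np.mean(F,0).round(2),"sd",np.std(F,0).round(2),"tau",np.mean(T,0).round(2),"open",s["opening"].round(1)); return p,d
E
python3 - <<'E'
from h import *
feel(6); print(plan([481,70,25],75))
E
```

```text
Traceback (most recent call last):
  File "h.py", line 25, in feel
    print("t",s["t"],"pos",s["tool_pos"].round(1),"F",np.mean(F,0).round(2),"sd",np.std(F,0).round(2),"tau",np.mean(T,0).round(2),"open",s["opening"].round(1)); return p,d
                                                                                                                                         ^^^^^^^^^^^^^^^^^^
AttributeError: 'float' object has no attribute 'round'
```

Position is right; close and wait for the fingers.

Call:
arm_command:
  increments:
    - [[0, 0, 0, 0, 0, 0], [0, 0, 0, 0, 0, 0], [0, 0, 0, 0, 0, 0], [0, 0, 0, 0, 0, 0], [0, 0, 0, 0, 0, 0], [0, 0, 0, 0, 0, 0], [0, 0, 0, 0, 0, 0], [0, 0, 0, 0, 0, 0], [0, 0, 0, 0, 0, 0], [0, 0, 0, 0, 0, 0]]
  hand: 1

```text
t: 4.87
tool_pos: [481.9, 70.2, 25.8]
ee_rot: [-3.114, 0.407, -0.001]
contact_force: [-0.1, 2.7, 1.5]
opening: 49.1
```

```bash
sed -i 's/s\["opening"\].round(1)/round(float(s["opening"]),1)/' h.py; python3 - <<'E'
from h import *
feel(4)
E
```

```text
t 5.0167 pos [481.9  70.2  25.8] F [0.65 1.93 1.53] sd [0.53 0.68 0.71] tau [ 1.030e+00 -4.753e+01  2.710e+00 -1.450e+00  7.000e-02  3.200e-01
 -1.000e-02] open 49.0
```

Call:
arm_command:
  increments:
    - [[0, 0, -0.005, 0, 0, 0], [0, 0, -0.01, 0, 0, 0], [0, 0, -0.01, 0, 0, 0], [0, 0, -0.015, 0, 0, 0], [0, 0, -0.02, 0, 0, 0], [0, 0, -0.02, 0, 0, 0], [0, 0, -0.015, 0, 0, 0], [0, 0, -0.005, 0, 0, 0], [0, 0, 0, 0, 0, 0], [0, 0, 0, 0, 0, 0], [0, 0, 0, 0, 0, 0], [0, 0, 0, 0, 0, 0]]

```text
t: 6.07
tool_pos: [480.7, 69.6, 124.8]
ee_rot: [3.114, -0.408, -0.003]
contact_force: [0.4, 0.3, -5.3]
opening: 48.8
```

```bash
python3 - <<'E'
from h import *
p,d=feel(16,"scene"); cv2.imwrite("pics/s2.png",cv2.resize(p[150:350,200:460,::-1],None,fx=3,fy=3))
E
```

```text
t 6.8167 pos [481.5  69.8 125.7] F [ 0.34  0.27 -4.73] sd [0.43 0.45 0.43] tau [ 0.000e+00 -4.735e+01  1.690e+00 -7.410e+00  1.000e-02 -7.000e-02
  0.000e+00] open 49.3
```

View pics/s2.png

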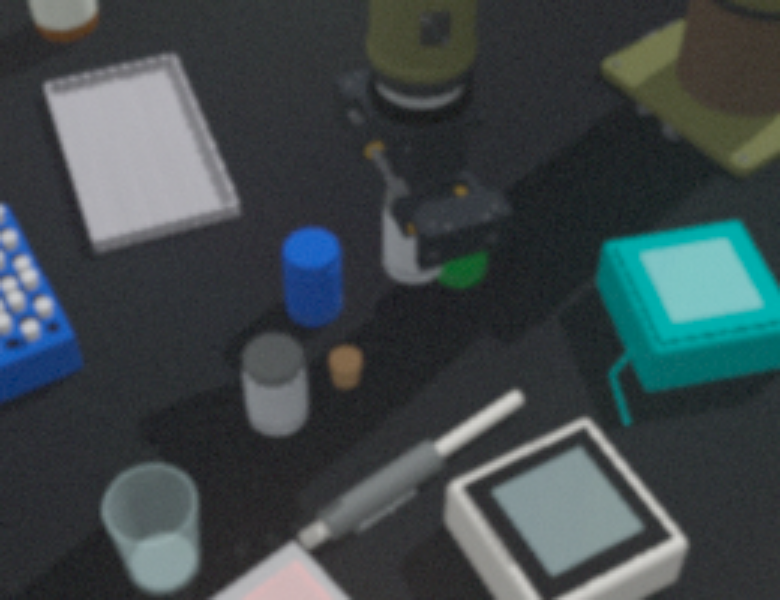

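Near jar weighs 4.73 N (about 0.48 kg), so it's very likely the heavier one. I'll set it back where it stood and weigh the other.

Call:
arm_command:
  increments:
    - [[0, 0, 0.01, 0, 0, 0], [0, 0, 0.015, 0, 0, 0], [0, 0, 0.02, 0, 0, 0], [0, 0, 0.02, 0, 0, 0], [0, 0, 0.015, 0, 0, 0], [0, 0, 0.01, 0, 0, 0], [0, 0, 0.005, 0, 0, 0], [0, 0, 0.003, 0, 0, 0], [0, 0, 0.002, 0, 0, 0], [0, 0, 0, 0, 0, 0], [0, 0, 0, 0, 0, 0]]

```text
t: 7.78
tool_pos: [482.0, 69.8, 26.3]
ee_rot: [-3.115, 0.408, -0.002]
contact_force: [0.2, -0.7, -5.4]
opening: 49.3
```

Call:
arm_command:
  increments:
    - [[0, 0, 0, 0, 0, 0], [0, 0, 0, 0, 0, 0], [0, 0, 0, 0, 0, 0], [0, 0, 0, 0, 0, 0], [0, 0, 0, 0, 0, 0], [0, 0, 0, 0, 0, 0], [0, 0, 0, 0, 0, 0], [0, 0, 0, 0, 0, 0], [0, 0, 0, 0, 0, 0], [0, 0, 0, 0, 0, 0]]
  hand: 0

```text
t: 8.62
tool_pos: [481.5, 69.7, 25.7]
ee_rot: [3.115, -0.408, -0.0]
contact_force: [0.3, -0.4, 1.0]
opening: 88.1
```

Call:
arm_command:
  increments:
    - [[0, 0, -0.005, 0, 0, 0], [0, 0, -0.01, 0, 0, 0], [0, 0, -0.015, 0, 0, 0], [0, 0, -0.02, 0, 0, 0], [0, 0, -0.02, 0, 0, 0], [0, 0, -0.02, 0, 0, 0], [0, 0, -0.02, 0, 0, 0], [0, 0, -0.02, 0, 0, 0], [0, 0, -0.02, 0, 0, 0], [0, 0, -0.01, 0, 0, 0], [0, 0, 0, 0, 0, 0], [0, 0, 0, 0, 0, 0]]

```text
t: 9.62
tool_pos: [481.6, 69.8, 186.6]
ee_rot: [-3.114, 0.408, -0.002]
contact_force: [-0.1, 0.6, 0.2]
opening: 88.2
```

```bash
python3 - <<'E'
from h import *
feel(6)
c=robot.camera_params("wrist"); p,d=robot.grab_frame("wrist"); W=cloud(c,d); cv2.imwrite("pics/w3.png",p[:,:,::-1])
Z=W[:,:,2]; m=((d>0)&(Z>70)&(Z<84)).astype(np.uint8); n,l,st,ce=cv2.connectedComponentsWithStats(m)
for i in range(1,n):
    if st[i,4]>200:
        k=W[l==i]; (x,y),r=cv2.minEnclosingCircle(k[:,:2].astype(np.float32)); print(ce[i].round(),st[i,4],k.mean(0).round(1),round(x),round(y),round(r,1))
print(plan([619,66,185],90)); print(robot.read_state()["joint_pos"].round(2))
E
```

```text
t 9.8667 pos [480.9  69.6 185. ] F [-0.23  0.1   0.19] sd [0.19 0.4  0.53] tau [ 1.000e-02 -4.337e+01  1.540e+00 -9.810e+00  2.000e-02 -7.000e-02
 -0.000e+00] open 88.2
[269.  34.] 4774 [617.2  64.8  76. ] 619 65 24.7
[420. 143.] 4040 [529.9 -13.   76. ] 529 -14 24.7
[322. 237.] 3195 [483.2  67.3  75.9] 482 68 24.7
[396. 324.] 2422 [398.7  29.1  75.8] 396 27 25.1
{'d': array([ 1.342e-01, -3.190e-02, -1.000e-04]), 'jaw': np.float64(-104.9), 'tiltz': array([-1.4e-03, -4.0e-04, -1.0e+00]), 'turn_z': np.float64(-14.9)}
[-0.26  0.6   0.04  2.04 -0.05  0.51 -2.02]
```

View pics/w3.png

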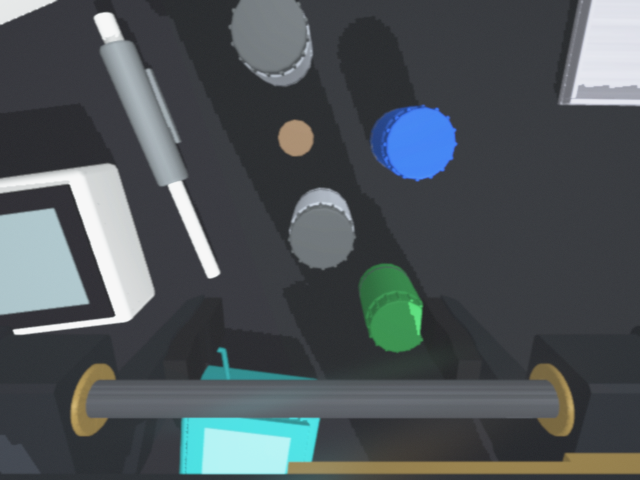

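Call:
arm_command:
  increments:
    - [[0.0192, -0.0045, 0, 0, 0, 0], [0.0192, -0.0045, 0, 0, 0, 0], [0.0192, -0.0045, 0, 0, 0, 0], [0.0192, -0.0045, 0, 0, 0, 0], [0.0192, -0.0045, 0, 0, 0, 0], [0.0192, -0.0045, 0, 0, 0, 0], [0.0192, -0.0045, 0, 0, 0, 0], [0, 0, 0, 0, 0, -5], [0, 0, 0, 0, 0, -5], [0, 0, 0, 0, 0, -5], [0, 0, 0, 0, 0, 0], [0, 0, 0, 0, 0, 0]]

```text
t: 10.97
tool_pos: [619.2, 65.5, 185.2]
ee_rot: [-3.142, 0.001, 0.002]
contact_force: [-0.1, 0.5, -0.2]
opening: 88.4
```

```bash
python3 - <<'E'
from h import *
feel(6); print(plan([619,66,25],90))
E
```

```text
t 11.2167 pos [619.4  65.7 185.7] F [-0.08  0.04 -0.03] sd [0.49 0.38 0.15] tau [ 1.100e-01 -5.370e+01  8.600e-01 -1.382e+01  2.000e-02 -8.000e-02
  2.000e-02] open 88.0
{'d': array([-0.0005, -0.0004,  0.1607]), 'jaw': np.float64(-89.9), 'tiltz': array([ 0.e+00, -2.e-04, -1.e+00]), 'turn_z': np.float64(0.1)}
```

Call:
arm_command:
  increments:
    - [[0, 0, 0.02, 0, 0, 0], [0, 0, 0.02, 0, 0, 0], [0, 0, 0.02, 0, 0, 0], [0, 0, 0.02, 0, 0, 0], [0, 0, 0.02, 0, 0, 0], [0, 0, 0.02, 0, 0, 0], [0, 0, 0.015, 0, 0, 0], [0, 0, 0.01, 0, 0, 0], [0, 0, 0.01, 0, 0, 0], [0, 0, 0.005, 0, 0, 0], [0, 0, 0, 0, 0, 0]]

```text
t: 12.18
tool_pos: [619.1, 65.6, 24.9]
ee_rot: [3.141, 0.002, -0.002]
contact_force: [-0.4, 0.2, -0.1]
opening: 87.8
```

Call:
arm_command:
  increments:
    - [[0, 0, 0, 0, 0, 0], [0, 0, 0, 0, 0, 0], [0, 0, 0, 0, 0, 0], [0, 0, 0, 0, 0, 0], [0, 0, 0, 0, 0, 0], [0, 0, 0, 0, 0, 0], [0, 0, 0, 0, 0, 0], [0, 0, 0, 0, 0, 0], [0, 0, 0, 0, 0, 0], [0, 0, 0, 0, 0, 0]]
  hand: 1

```text
t: 13.02
tool_pos: [619.7, 65.9, 26.0]
ee_rot: [-3.141, -0.003, -0.001]
contact_force: [-0.3, 1.1, 4.6]
opening: 48.5
```

Call:
arm_command:
  increments:
    - [[0, 0, -0.005, 0, 0, 0], [0, 0, -0.01, 0, 0, 0], [0, 0, -0.01, 0, 0, 0], [0, 0, -0.015, 0, 0, 0], [0, 0, -0.02, 0, 0, 0], [0, 0, -0.02, 0, 0, 0], [0, 0, -0.015, 0, 0, 0], [0, 0, -0.005, 0, 0, 0], [0, 0, 0, 0, 0, 0], [0, 0, 0, 0, 0, 0], [0, 0, 0, 0, 0, 0], [0, 0, 0, 0, 0, 0]]

```text
t: 14.02
tool_pos: [618.6, 65.5, 124.5]
ee_rot: [3.141, 0.003, -0.004]
contact_force: [-0.5, -0.2, -2.0]
opening: 48.8
```

```bash
python3 - <<'E'
from h import *
p,d=feel(12,"scene"); cv2.imwrite("pics/s4.png",cv2.resize(p[150:350,200:460,::-1],None,fx=3,fy=3))
# tray spot: 55 mm along tray -y/+y
a=np.array([64,228.])/np.hypot(64,228); ctr=np.array([555.5,-281]); print(ctr+55*a,ctr-55*a)
print(plan([*(ctr+40*a),170],None))
E
```

```text
t 14.5667 pos [619.5  65.6 125.7] F [-0.05 -0.05 -1.93] sd [0.39 0.42 0.45] tau [ 0.000e+00 -5.648e+01  9.900e-01 -1.233e+01  1.000e-02 -7.000e-02
  0.000e+00] open 48.5
[ 570.36410146 -228.04663856] [ 540.63589854 -333.95336144]
{'d': array([-0.0537,  0.308 , -0.0443]), 'jaw': np.float64(-89.9), 'tiltz': array([ 0.e+00, -1.e-04, -1.e+00])}
```

View pics/s4.png

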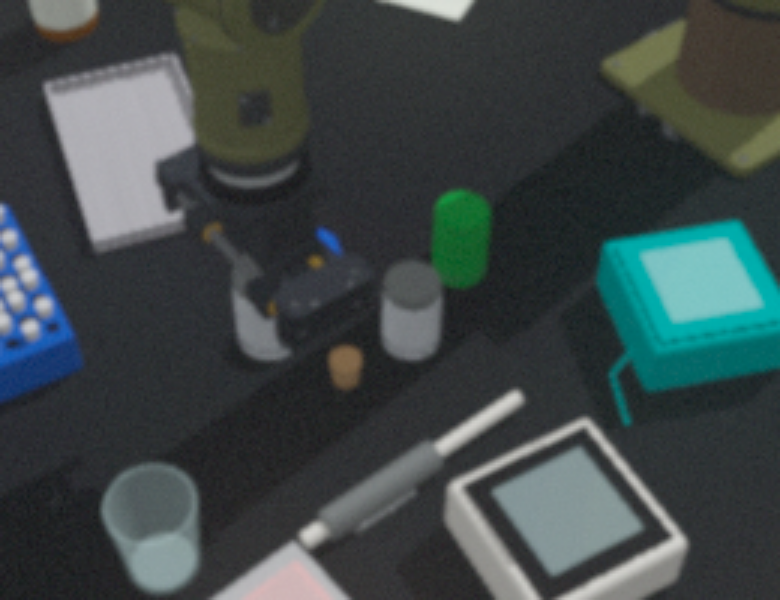

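Far jar weighs 1.93 N, so it's the lighter one and goes in the tray.

Call:
arm_command:
  increments:
    - [[0, 0, -0.01, 0, 0, 0], [0, 0, -0.01, 0, 0, 0], [-0.003, 0.015, -0.01, 0, 0, 0], [-0.005, 0.025, 0, 0, 0, 0], [-0.006, 0.034, 0, 0, 0, 0], [-0.006, 0.034, 0, 0, 0, 0], [-0.006, 0.034, 0, 0, 0, 0], [-0.006, 0.034, 0, 0, 0, 0], [-0.006, 0.034, 0, 0, 0, 0], [-0.006, 0.034, 0, 0, 0, 0], [-0.006, 0.034, 0, 0, 0, 0], [-0.006, 0.034, 0, 0, 0, 0]]

```text
t: 15.62
tool_pos: [564.0, -248.4, 157.2]
ee_rot: [3.141, 0.002, 0.003]
contact_force: [0.7, -0.9, -1.7]
opening: 48.2
```

Call:
arm_command:
  increments:
    - [[-0.005, 0.025, 0, 0, 0, 0], [-0.003, 0.01, 0, 0, 0, 0], [0, 0, 0, 0, 0, 0], [0, 0, 0, 0, 0, 0]]

```text
t: 15.95
tool_pos: [556.5, -280.5, 156.4]
ee_rot: [-3.141, -0.003, -0.002]
contact_force: [-0.2, 0.2, -1.0]
opening: 48.7
```

```bash
python3 - <<'E'
from h import *
feel(4); print(plan([555.5,-281,30]))
E
```

```text
t 16.1 pos [ 557.2 -278.3  156. ] F [ 0.18  0.39 -1.69] sd [0.42 0.5  0.57] tau [ 1.760e+00 -5.579e+01  6.400e-01 -1.347e+01  9.000e-02 -5.000e-02
  0.000e+00] open 48.6
{'d': array([-0.0017,  0.0025,  0.1259]), 'jaw': np.float64(-89.7), 'tiltz': array([ 6.0e-04,  1.5e-03, -1.0e+00])}
```

Call:
arm_command:
  increments:
    - [[0, 0, 0.01, 0, 0, 0], [0, 0, 0.018, 0, 0, 0], [0, 0, 0.02, 0, 0, 0], [0, 0, 0.02, 0, 0, 0], [0, 0, 0.02, 0, 0, 0], [0, 0, 0.015, 0, 0, 0], [0, 0, 0.01, 0, 0, 0], [0, 0, 0.005, 0, 0, 0], [0, 0, 0.002, 0, 0, 0], [0, 0, 0.002, 0, 0, 0], [0, 0, 0, 0, 0, 0], [0, 0, 0, 0, 0, 0]]

```text
t: 17.15
tool_pos: [556.6, -281.7, 34.5]
ee_rot: [3.141, 0.002, 0.002]
contact_force: [-0.8, -0.4, -2.1]
opening: 48.5
```

```bash
python3 - <<'E'
from h import *
feel(4)
E
```

```text
t 17.3 pos [ 556.5 -281.7   34.4] F [-0.06  0.12 -2.12] sd [0.41 0.33 0.38] tau [-5.000e-02 -5.855e+01  2.500e-01 -9.480e+00 -1.000e-02 -7.000e-02
 -0.000e+00] open 48.8
```

Call:
arm_command:
  increments:
    - [[0, 0, 0.001, 0, 0, 0], [0, 0, 0.001, 0, 0, 0], [0, 0, 0.001, 0, 0, 0], [0, 0, 0.0007, 0, 0, 0], [0, 0, 0, 0, 0, 0], [0, 0, 0, 0, 0, 0], [0, 0, 0, 0, 0, 0]]

```text
t: 17.93
tool_pos: [555.9, -281.5, 30.1]
ee_rot: [3.142, 0.002, -0.0]
contact_force: [-0.9, 0.8, 0.1]
opening: 48.7
```

```bash
python3 - <<'E'
from h import *
feel(4)
E
```

```text
t 18.0833 pos [ 556.  -281.5   30. ] F [-0.61  0.4  -0.17] sd [0.24 0.35 0.24] tau [-4.000e-02 -5.804e+01  2.700e-01 -9.500e+00  1.000e-02 -2.600e-01
 -1.000e-02] open 48.3
```

Weight has transferred to the tray, so I'll release and rise.

Call:
arm_command:
  increments:
    - [[0, 0, 0, 0, 0, 0], [0, 0, 0, 0, 0, 0], [0, 0, 0, 0, 0, 0], [0, 0, 0, 0, 0, 0], [0, 0, 0, 0, 0, 0], [0, 0, 0, 0, 0, 0], [0, 0, 0, 0, 0, 0], [0, 0, 0, 0, 0, 0], [0, 0, 0, 0, 0, 0], [0, 0, 0, 0, 0, 0]]
  hand: 0

```text
t: 18.97
tool_pos: [556.0, -281.5, 30.0]
ee_rot: [3.142, 0.002, 0.0]
contact_force: [-0.1, -0.3, -1.1]
opening: 87.9
```

Call:
arm_command:
  increments:
    - [[0, 0, -0.005, 0, 0, 0], [0, 0, -0.01, 0, 0, 0], [0, 0, -0.015, 0, 0, 0], [0, 0, -0.02, 0, 0, 0], [0, 0, -0.02, 0, 0, 0], [0, 0, -0.02, 0, 0, 0], [0, 0, -0.02, 0, 0, 0], [0, 0, -0.02, 0, 0, 0], [0, 0, -0.02, 0, 0, 0], [0, 0, -0.01, 0, 0, 0], [0, 0, 0, 0, 0, 0], [0, 0, 0, 0, 0, 0]]

```text
t: 19.97
tool_pos: [556.0, -281.6, 190.4]
ee_rot: [3.141, 0.002, 0.001]
contact_force: [0.1, 0.4, 0.3]
opening: 88.0
```

```bash
python3 - <<'E'
from h import *
p,d=feel(4,"wrist"); cv2.imwrite("pics/w5.png",p[:,:,::-1])
print(plan([481.5,69.5,190],75))
E
```

```text
t 20.1167 pos [ 555.1 -281.1  188.7] F [ 0.57  0.31 -0.04] sd [0.5  0.78 0.55] tau [ 3.000e-02 -5.492e+01 -2.300e-01 -1.433e+01 -2.000e-02 -8.000e-02
  0.000e+00] open 88.1
{'d': array([-0.0731, -0.3507, -0.0008]), 'jaw': np.float64(-89.9), 'tiltz': array([-0.0024,  0.001 , -1.    ]), 'turn_z': np.float64(15.1)}
```

View pics/w5.png

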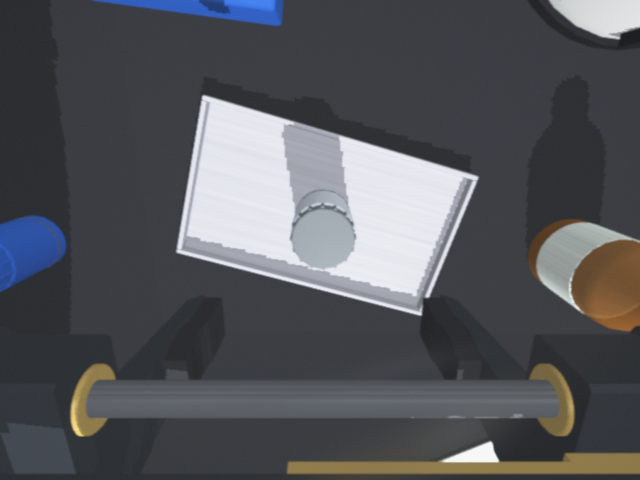

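The jar stands upright near the tray's middle (cap at 323,237; base about 322,200). Now for the heavy jar.

Call:
arm_command:
  increments:
    - [[-0.006, -0.0292, 0, 0, 0, 0], [-0.006, -0.0292, 0, 0, 0, 0], [-0.006, -0.0292, 0, 0, 0, 0], [-0.006, -0.0292, 0, 0, 0, 0], [-0.006, -0.0292, 0, 0, 0, 0], [-0.006, -0.0292, 0, 0, 0, 0], [-0.006, -0.0292, 0, 0, 0, 0], [-0.006, -0.0292, 0, 0, 0, 0], [-0.006, -0.0292, 0, 0, 0, 0], [-0.006, -0.0292, 0, 0, 0, 0], [-0.006, -0.0292, 0, 0, 0, 0], [-0.006, -0.0292, 0, 0, 0, 0]]

```text
t: 21.17
tool_pos: [482.6, 70.1, 189.3]
ee_rot: [3.141, 0.002, -0.002]
contact_force: [1.7, 0.2, 0.7]
opening: 88.1
```

Call:
arm_command:
  increments:
    - [[0, 0, 0, 0, 0, 5], [0, 0, 0, 0, 0, 5], [0, 0, 0, 0, 0, 5], [0, 0, 0, 0, 0, 0], [0, 0, 0, 0, 0, 0]]

```text
t: 21.58
tool_pos: [483.2, 68.8, 189.5]
ee_rot: [3.115, -0.404, -0.002]
contact_force: [-0.1, 0.3, 0.8]
opening: 88.3
```

```bash
python3 - <<'E'
from h import *
feel(4); print(plan([481.5,69.5,25],75))
E
```

```text
t 21.7333 pos [483.4  68.6 189.8] F [-0.17  0.1   0.21] sd [0.15 0.49 0.54] tau [-2.400e-01 -4.266e+01  1.480e+00 -9.920e+00 -0.000e+00 -7.000e-02
 -3.000e-02] open 88.2
{'d': array([-0.002 , -0.0004,  0.1648]), 'jaw': np.float64(-104.9), 'tiltz': array([-3.e-04, -0.e+00, -1.e+00]), 'turn_z': np.float64(0.1)}
```

Call:
arm_command:
  increments:
    - [[-0.001, 0, 0.02, 0, 0, 0], [-0.001, 0, 0.02, 0, 0, 0], [0, 0, 0.02, 0, 0, 0], [0, 0, 0.02, 0, 0, 0], [0, 0, 0.02, 0, 0, 0], [0, 0, 0.02, 0, 0, 0], [0, 0, 0.015, 0, 0, 0], [0, 0, 0.01, 0, 0, 0], [0, 0, 0.01, 0, 0, 0], [0, 0, 0.008, 0, 0, 0], [0, 0, 0, 0, 0, 0], [0, 0, 0, 0, 0, 0]]

```text
t: 22.78
tool_pos: [481.6, 69.3, 27.0]
ee_rot: [3.115, -0.408, 0.0]
contact_force: [0.8, -0.4, 0.3]
opening: 88.2
```

Call:
arm_command:
  increments:
    - [[0, 0, 0, 0, 0, 0], [0, 0, 0, 0, 0, 0], [0, 0, 0, 0, 0, 0], [0, 0, 0, 0, 0, 0], [0, 0, 0, 0, 0, 0], [0, 0, 0, 0, 0, 0], [0, 0, 0, 0, 0, 0], [0, 0, 0, 0, 0, 0], [0, 0, 0, 0, 0, 0], [0, 0, 0, 0, 0, 0]]
  hand: 1

```text
t: 23.62
tool_pos: [481.8, 69.6, 27.2]
ee_rot: [-3.115, 0.407, -0.001]
contact_force: [0.4, 0.4, 3.5]
opening: 49.0
```

Call:
arm_command:
  increments:
    - [[0, 0, -0.005, 0, 0, 0], [0, 0, -0.01, 0, 0, 0], [0, 0, -0.015, 0, 0, 0], [0, 0, -0.02, 0, 0, 0], [0, 0, -0.02, 0, 0, 0], [0, 0, -0.02, 0, 0, 0], [0, 0, -0.02, 0, 0, 0], [0, 0, -0.02, 0, 0, 0], [0, 0, -0.01, 0, 0, 0], [0, 0, -0.005, 0, 0, 0], [0, 0, 0, 0, 0, 0], [0, 0, 0, 0, 0, 0]]

```text
t: 24.62
tool_pos: [480.9, 69.1, 171.8]
ee_rot: [3.115, -0.408, -0.001]
contact_force: [0.5, 0.8, -4.0]
opening: 49.1
```

```bash
python3 - <<'E'
from h import *
feel(6); print(plan([516,304,170]))
E
```

```text
t 24.8667 pos [481.   69.2 171.3] F [-0.09  0.5  -4.85] sd [0.33 0.36 0.65] tau [ 1.000e-02 -4.603e+01  1.620e+00 -9.840e+00  2.000e-02 -7.000e-02
  0.000e+00] open 49.2
{'d': array([-0.0267, -0.2358,  0.0012]), 'jaw': np.float64(-104.9), 'tiltz': array([-1.4e-03, -4.0e-04, -1.0e+00])}
```

Call:
arm_command:
  increments:
    - [[-0.001, -0.01, 0, 0, 0, 0], [-0.002, -0.02, 0, 0, 0, 0], [-0.003, -0.028, 0, 0, 0, 0], [-0.003, -0.028, 0, 0, 0, 0], [-0.003, -0.028, 0, 0, 0, 0], [-0.003, -0.028, 0, 0, 0, 0], [-0.003, -0.028, 0, 0, 0, 0], [-0.003, -0.028, 0, 0, 0, 0], [-0.003, -0.02, 0, 0, 0, 0], [-0.002, -0.012, 0, 0, 0, 0], [-0.001, -0.006, 0, 0, 0, 0], [0, 0, 0, 0, 0, 0]]

```text
t: 25.92
tool_pos: [515.5, 305.7, 171.5]
ee_rot: [-3.115, 0.404, 0.001]
contact_force: [0.9, -0.2, -4.6]
opening: 49.2
```

Call:
arm_command:
  increments:
    - [[0, 0, 0.005, 0, 0, 0], [0, 0, 0.01, 0, 0, 0], [0, 0, 0.01, 0, 0, 0], [0, 0, 0.01, 0, 0, 0], [0, 0, 0.005, 0, 0, 0], [0, 0, 0, 0, 0, 0], [0, 0, 0, 0, 0, 0], [0, 0, 0, 0, 0, 0], [0, 0, 0, 0, 0, 0], [0, 0, 0, 0, 0, 0], [0, 0, 0, 0, 0, 0]]

```text
t: 26.83
tool_pos: [516.4, 304.5, 132.4]
ee_rot: [-3.115, 0.407, -0.001]
contact_force: [-1.0, 0.1, -5.7]
opening: 49.0
```

```bash
python3 - <<'E'
from h import *
p,d=feel(8,"scene"); cv2.imwrite("pics/s6.png",cv2.resize(p[150:420,190:470,::-1],None,fx=2.2,fy=2.2)); print(plan([516,304,132]))
c=robot.camera_params("top"); p,d=robot.grab_frame("top"); cv2.imwrite("pics/t6.png",p[:,:,::-1]); W=cloud(c,d)
q=W[215:275,400:470].reshape(-1,3); k=q[(q[:,2]>70)&(q[:,2]<90)]
if len(k): print("tray jar cap",len(k),k.mean(0).round(1),cv2.minEnclosingCircle(k[:,:2].astype(np.float32)))
for n,X in dict(window=[516,304,60]).items(): print(proj(robot.camera_params("scene"),X))
c=robot.camera_params("wrist"); p,d=robot.grab_frame("wrist"); cv2.imwrite("pics/w6.png",p[:,:,::-1]); s=robot.read_state(); print(s["qd"].round(3))
E
```

```text
t 27.1833 pos [516.2 304.3 132. ] F [ 0.11 -0.07 -4.86] sd [0.59 0.45 0.46] tau [ 0.000e+00 -5.596e+01  2.830e+00 -1.217e+01  3.000e-02 -7.000e-02
  0.000e+00] open 49.4
{'d': array([-0.0001,  0.0004,  0.    ]), 'jaw': np.float64(-104.9), 'tiltz': array([ 0.e+00, -1.e-04, -1.e+00])}
tray jar cap 302 [ 553.1 -279.8   79.1] ((554.2137451171875, -280.8082275390625), 24.733728408813477)
[389.72824034 318.43184412]
[ 0.001  0.001 -0.     0.    -0.     0.002  0.002]
```

View pics/s6.png

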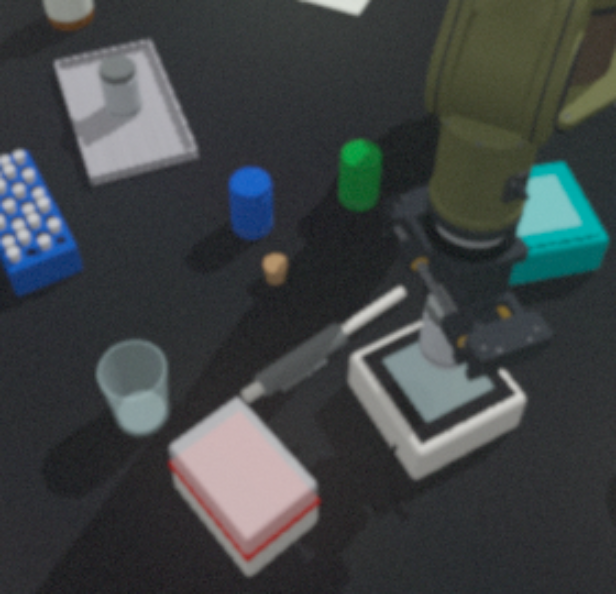

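View pics/t6.png

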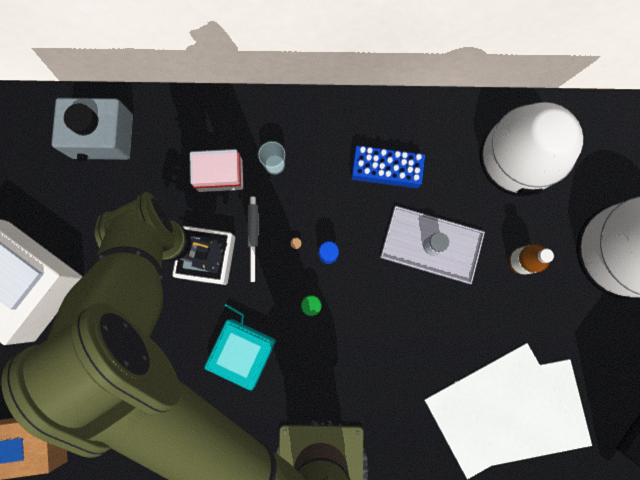

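View pics/w6.png

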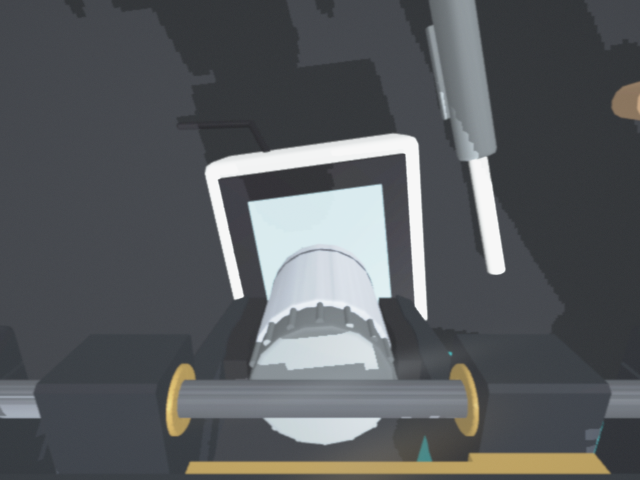

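The scene crop shows the light jar upright in the tray (118,85) and the heavy jar hanging above the window (440,340). The top view shows the stopper (296,243), pipette (253,235) and the other objects where they began. Handing in.

```bash
python3 - <<'E'
from rig import robot
print(robot.hand_in())
E
```

```text
the job is handed in; nothing more can be done
None
```

I lifted both jars. The nearer one weighed about 4.8 N (0.49 kg) and the farther one about 1.9 N (0.20 kg). The lighter jar now stands in the middle of the tray, let go, and I handed in while holding the heavier one over the reader's window.

**Tray jar:** the top camera put its cap centre at (554, -281), within about 2 mm of the tray's centre. It looked upright, and the gripper's load fell to about zero before I released it.

**Held jar:** the gripper was at (516, 304), within 1 mm of my measured window centre. The jar's underside was about 45 mm above the glass, and the arm was still with a steady load of about 4.9 N. It looked upright in both the scene and wrist views.

**Bench:** in the last top view the stopper, pipette, look-alikes and other objects appeared where they started; I checked this by eye only.

**Failures and disagreements:** no check on the robot failed. One force-averaging script crashed on a formatting error, which I fixed, so the empty-gripper reading just before the first grasp was not averaged. The cameras disagreed on the far jar by about 4 mm. One scene-camera circle fit for the near jar was off because it took in a neighbour, so I ignored it.

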